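# Hold a gauge tester's sprung lid at the pointer for the next gauge

## Task

See which strain gauge lies on the mat with the yellow-and-black border: for the long gauge the tester's lid belongs at the yellow pointer, for the short gauge at the white pointer. Take the sprung lid by its black bar handle with the fingers, lift it until the red needle on its side lines up with that pointer, and finish while still holding it there by the bar, so that a colleague can load the gauge. Leave the pointers, both gauges and the other things on the bench as they are.

Things in the scene. Friction and masses are not known exactly. Their poses are not given: they have to be found in the camera images.
- hinge (a point): middle of the lid's hinge line, at the far top edge of the gauge tester, a fixed grey case 180 (depth) x 210 (width) x 100 mm high; 104 mm above the bench. The line runs along this point's y axis; x points level from the bar side to the hinge side, z up. The tester stands around the middle of the bench, turned by up to 0.3 rad.
- lid (a joint): angle of the blue lid in rad: 0 shut (level), grows as its near edge is lifted, stop at 1.25. A spring and the lid's weight (together about 5 to 6 N at the bar when shut, about 8 N at 0.9 rad) shut it again as soon as it is let go.
- bar_centre (a point): middle of the black round bar handle, on its axis; y runs along the bar, x and z turn with the lid. Bar 12 mm thick, 110 mm free between its posts, axis 35 mm above the lid's top. Lid shut: 165 mm nearer than the hinge line and 43 mm above it (so it moves on a circle of 171 mm radius about the hinge line). The bar is a roller, so the gripper need not tilt with the lid.
- lid_bar: the black bar itself, 110 x 12 mm, a roller grip that turns freely between two steel posts on the lid; origin at its middle.
- needle_tip (a point): tip of the red needle on the lid's side at the robot's right (-y of the tester), 175 mm from the hinge line and in one plane with it; its x axis is the needle's direction (towards the hinge), and turns with the lid.
- yellow_pointer (a joint): angle at which the yellow pointer is set, in rad, on the same axis and scale as the lid (the needle lines up with it when joint lid has the same value). Somewhere from 0.64 to 0.90; held by friction.
- white_pointer (a joint): angle at which the white pointer is set, in rad, on the same axis and scale as the lid. Somewhere from 0.25 to 0.50; held by friction.
- yellow_tip (a point): middle of the yellow pointer's 26 x 16 x 12 mm end block, 155 mm from the hinge line and 137 mm to the right of the lid's middle, just outside the dark steel arc; its x axis points along the pointer to the hinge line.
- white_tip (a point): the same for the white pointer.
- next_mat: mat for the gauge to be tested next: black rubber, 240 x 110 x 2 mm, with a yellow-and-black striped border; origin at the centre of its underside. It lies to the left or to the right of the tester.
- spare_mat: plain grey mat, 240 x 110 x 2 mm, on the other side; holds the gauge that is not wanted now. Origin at the centre of its underside.
- long_gauge_centre (a point): centre of the long strain gauge, 170 x 30 x 28 mm: steel tube with dark square end blocks, lying on one of the mats, loose; x along the tube.
- short_gauge_centre (a point): centre of the short strain gauge, 90 x 30 x 28 mm: steel tube with brass square end blocks, lying on the other mat, loose; x along the tube.
- fixture: loose dark round steel fixture, 90 mm across, 80 mm high with its post, far left; a bystander. Origin under its centre.
- bottle: loose white bottle with a red cap, 52 mm across, 120 mm high, far right; a bystander. Origin under its centre.
- wrench: loose 160 mm wrench lying in front of the tester; a bystander. Origin at its underside.
- jar: loose amber jar with a black cap, 60 mm across, 70 mm high, in front of the tester; a bystander. Origin under its centre.
There are look-alikes about, which are no part of the job. What is shaped like the part that bears short_gauge_centre but pink or turquoise is not meant.

How it is judged:
By the outcome, as a careful person would: the job done as asked, in the order asked, and still so for the second after the job is handed in, while the arm keeps its last pose, push and grip.
It also fails if it takes over 38 s, if anything falls off the work surface, if the arm or the gripper's body presses on something with over 40 N, if the wrist force passes 120 N, or if a joint passes its speed limit or range.

## Robot

A 6-joint arm with a two-finger parallel gripper is mounted at the origin on the work surface. World frame = base frame: x ahead of the robot, y to its left, z up, the work surface at z = 0. Lengths are in m, angles in rad, forces in N, time in s.
With the tool pointing down it reaches from about 0.35 to 0.875 m from the base axis. Payload 15.5 kg.
Tool frame: the origin (TCP) lies midway between the tips of the shut fingers; the grasp point (between the pads) lies 19 mm behind it; x points along the fingers, y is the direction in which the jaws open and shut, and the axes are right-handed (so a half turn about x gives the same grasp; the last joint's range is limited). The gripper opens to 85 mm and grips with 20 to 120 N. Pads are 22 mm wide; open, the fingers measure 114 mm over their backs; the gripper's body (76 mm by 85 mm) begins 54 mm behind the grasp point. The pads swing forward as they close: fully open they stand 13 mm farther back than shut.
Start: joints at [1.034, 0.494, 1.345, -0, 1.302, -0.096], TCP at [0.267, 0.565, 0.231] pointing down, gripper open.
Joint ranges: [-2.91, 2.91], [-0.82, 2.16], [0.22, 2.67], [-1.22, 4.37], [0.12, 2.79], [-3.08, 3.08]. Speed limits (rad/s): [1.89, 1.89, 2.57, 3.01, 3.01, 3.01].

## Interface

Orientations are given as a unit quaternion [w, x, y, z].
In Python, from bench import r gives the robot as it stands.
- The arm moves only by the tool apply_moves, never from a script. Its arguments are lists of equal length, an entry for each row: "slide": the shift along the tool's x, y, z in m, a list of three; "twist": the turn, a rotation vector about the tool's x, y, z in degrees, a list of three. In form: {"slide": [[dx, dy, dz], ...], "twist": [[ax, ay, az], ...]}. A call has 1 to 5 rows; each row shifts and turns the pose as measured when the row begins, along the tool's axes as they then stand; what a row does not reach is not made up. A row lasts 1/10 s, in which the tool goes at most 50 mm and 8.59 degrees, less where a joint would pass 70% of its speed; a pose out of reach is approached as far as the arm can. A call with a gripper value outside its range is refused whole. "hand" is the gripper's target within -1 to 1 (fully open at 1, half-way at 0, shut at -1), set as the call begins (left out, the last holds). The fingers move at their own pace and stop on an object; "force" is the grip in N (left out, the last holds). Time passes only in rows, so rows that do not move let the fingers close. It gives the time, the measured TCP pose, the force and the opening at its end, in the units of the state.
- r.get_obs(): the state, without advancing time (a new reading comes with each control period).
- r.get_image(name): name is "side" or "top"; returns (picture, depth): 480x640x3 uint8, blue, green, red; 480x640 float32, m along the optical axis (not along the pixel's ray), 0 where there is no reading.
- r.camera_info(name): a dict with "vfov" (degrees; the focal length in pixels is half the picture's height over the tangent of half this angle, whatever the lens; pixels are square), "cx", "cy" (the principal point, pixels), "rvec" (rotation vector, rad) and "tvec" (3), from world to camera coordinates, as OpenCV has them. Camera axes: x right, y down, z forward; pixel columns grow to the right and rows downward; lengths in m; the calibration is good to about 2 mm. A picture is of the moment at which its call begins. camera_info takes no time and is no camera call.
- r.finish_job(): hands the job in, once; it reports no verdict.
The state is a dict: "time": time; "qpos": joint angles; "dq": joint speeds; "tau": joint torques, N m; "tcp_pos": TCP position; "eef_rot": TCP orientation; "contact_force": force on the tool from outside, world axes, zero at the start; "torque": the same for the moment, N m; "gripper_width": finger opening in m.
Only numpy, scipy, OpenCV 4.12 (cv2) and the standard library are available. Lean on these libraries where they do the work, as an engineer would, in place of code of your own. Each camera call takes 0.05 s, during which the arm holds its last target.

## Working session

There is one attempt and no reset: what is moved stays moved. The work goes in short steps, Python scripts to look and compute and a tool call to move; the robot and the scene stay as the last step left them, time stands still between calls to the robot, and variables do not carry over. Pictures are saved under pics/ and viewed, and the job is handed in when it is done.

Besides the shell and the picture viewer there is one more tool, called after "Emit:" as name(argument=value, ...) on one line, values as JSON. apply_moves: Moves the arm, as the interface text tells. Its arguments: {"type":"object","properties":{"slide":{"type":"array","items":{"type":"array","items":{"type":"number"}}},"twist":{"type":"array","items":{"type":"array","items":{"type":"number"}}},"hand":{"type":"number"},"force":{"type":"number"}},"required":["slide","twist"]}

```bash
ls; mkdir -p pics
python3 - <<'E'
from bench import r
import cv2,numpy as np
for n in("side","top"):
    im,d=r.get_image(n); cv2.imwrite(f"pics/{n}0.png",im); np.save(f"pics/{n}0.npy",d); print(n,r.camera_info(n),(d>0).mean())
print(r.get_obs())
E
```

```text
pics
side {'vfov': 44.13856395570621, 'cx': 317.3625691416516, 'cy': 237.05024715751944, 'rvec': array([ 2.26196761, -0.17906826,  0.08950709]), 'tvec': array([-0.50870282,  0.14633147,  1.25986132])} 0.9961458333333333
top {'vfov': 57.53958099287527, 'cx': 313.25374907141776, 'cy': 231.22611256697215, 'rvec': array([ 2.1523913 , -2.03351145,  0.23620336]), 'tvec': array([-0.02824239,  0.55881906,  1.03165952])} 0.9959309895833334
{'time': 0.1, 'qpos': array([ 1.03456265e+00,  4.94133268e-01,  1.34604308e+00, -2.52329349e-06,
        1.30247733e+00, -9.55084032e-02]), 'dq': array([-6.48244380e-04, -1.53496071e-03, -2.66946197e-03,  5.38714997e-04,
        7.25887283e-05, -4.95655165e-04]), 'tau': array([ 6.99837456e-04, -8.83596683e+01, -3.84567654e+01, -8.50755669e-05,
        5.08109486e-03, -7.43945816e-05]), 'tcp_pos': array([0.26646941, 0.56501386, 0.23076111]), 'eef_rot': array([ 0.68989194,  0.15420479,  0.69012337, -0.15491846]), 'contact_force': array([-0.21167173, -0.6152724 , -0.11340986]), 'torque': array([ 0.0554683 ,  0.024304  , -0.02773866]), 'gripper_width': 0.08530871147473688}
```

View pics/side0.png

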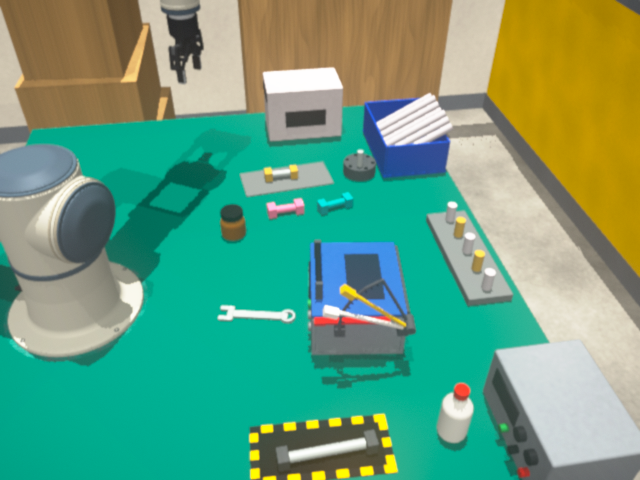

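View pics/top0.png

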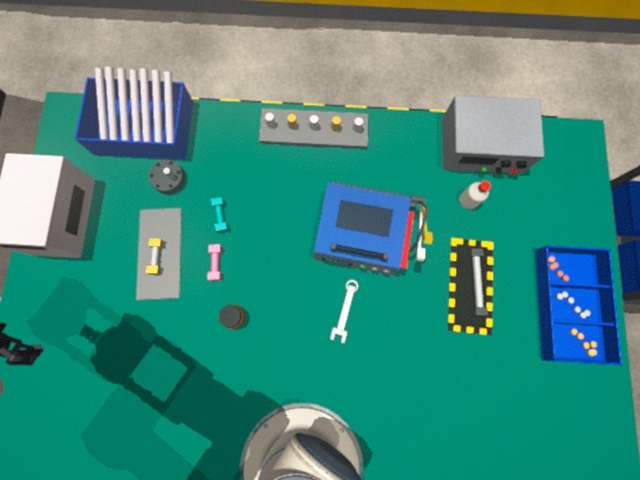

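The striped mat (top view about (471,286), side view about (322,450)) holds the long tube with dark end blocks, so the target is the yellow pointer. Next I'll zoom in on the tester.

Run:
```python
import cv2,numpy as np
a=cv2.imread("pics/side0.png")[230:370,290:430]; b=cv2.imread("pics/top0.png")[170:290,305:445]
cv2.imwrite("pics/cs.png",cv2.resize(a,None,fx=5,fy=5,interpolation=2)[:600]); 
cv2.imwrite("pics/cs.png",cv2.resize(a,(600,600),interpolation=2)); cv2.imwrite("pics/ct.png",cv2.resize(b,(700,600),interpolation=2))
```

```text
(no output)
```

View pics/cs.png

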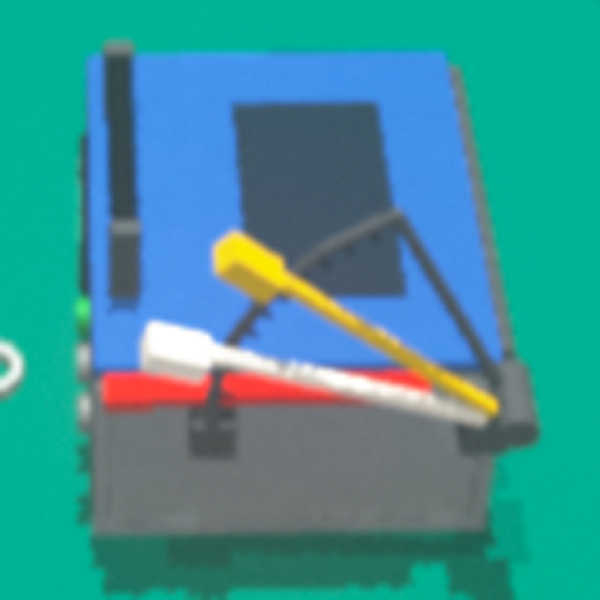

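View pics/ct.png

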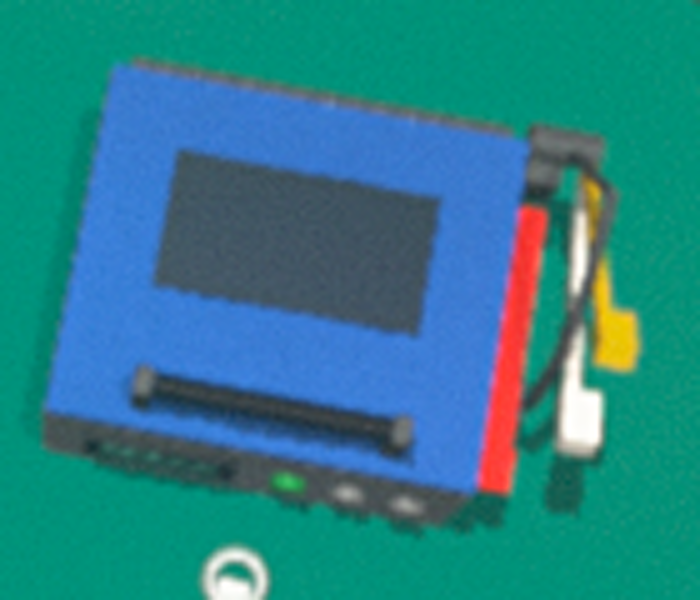

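The close crops confirm the choice. The bar is the only black roller between two posts: side about (318,262), top about (359,252). The pink and turquoise dumbbells at top (214,262) and (220,215) are decoys. The yellow pointer block is at side about (346,292) and top about (427,238). Next I'll measure all of these.

```bash
cat > h.py <<'E'
import cv2,numpy as np
from bench import r
class Cam:
    def __init__(s,n):
        c=r.camera_info(n); s.f=240/np.tan(np.radians(c['vfov'])/2); s.K=np.array([[s.f,0,c['cx']],[0,s.f,c['cy']],[0,0,1.]])
        s.R=cv2.Rodrigues(c['rvec'])[0]; s.t=np.array(c['tvec']).ravel(); s.C=-s.R.T@s.t; s.P=s.K@np.c_[s.R,s.t]
    def ray(s,uv):
        d=s.R.T@np.linalg.inv(s.K)@np.array([uv[0],uv[1],1.]); return d
    def dep(s,uv,z): return s.C+s.ray(uv)*z
    def depmask(s,m,d):
        v,u=np.where((m>0)&(d>0)); z=d[v,u]
        X=np.linalg.inv(s.K)@np.vstack([u,v,np.ones(len(u))])*z; return ((X.T-s.t)@s.R)
    def plane(s,uv,z): d=s.ray(uv); return s.C+d*(z-s.C[2])/d[2]
    def proj(s,X): p=s.P@np.append(X,1); return p[:2]/p[2]
S,T=Cam('side'),Cam('top')
def tri(us,ut):
    X=cv2.triangulatePoints(S.P,T.P,np.array(us,float).reshape(2,1),np.array(ut,float).reshape(2,1)).ravel(); X=X[:3]/X[3]
    return X,np.linalg.norm(S.proj(X)-us),np.linalg.norm(T.proj(X)-ut)
def hsv(im,lo,hi): return cv2.inRange(cv2.cvtColor(im,cv2.COLOR_BGR2HSV),np.array(lo),np.array(hi))
E
python3 - <<'E'
from h import *
np.set_printoptions(precision=4,suppress=True)
print('cams',S.C,T.C)
print('postL',tri((317.5,242),(333.6,247.4))); print('postR',tri((319,284),(385.4,256.6)))
for n,c,roi in(('side',S,(230,370,290,430)),('top',T,(170,290,305,445))):
    im=cv2.imread(f'pics/{n}0.png'); d=np.load(f'pics/{n}0.npy')
    def cut(m):
        o=np.zeros_like(m); a,b,e,f=roi; o[a:b,e:f]=m[a:b,e:f]; return o
    bl=cut(hsv(im,(100,120,80),(125,255,255))); P=c.depmask(cv2.erode(bl,np.ones((3,3))),d); print(n,'lid z',np.median(P[:,2]),P[:,2].std())
    pl,_,_,_=np.linalg.lstsq(np.c_[P[:,:2],np.ones(len(P))],P[:,2],rcond=None); print(' plane',pl)
    cn=max(cv2.findContours(bl,0,2)[0],key=cv2.contourArea); h=cv2.convexHull(cn)
    q=cv2.approxPolyDP(h,4,True)[:,0]; print(' blue corners',[(tuple(x),c.plane(x,0.108)) for x in q])
    for nm,lo,hi in(('yel',(20,150,120),(32,255,255)),('red',(0,170,120),(8,255,255)),):
        m=cut(hsv(im,lo,hi)); P=c.depmask(m,d); print(' ',nm,len(P),P.min(0),P.max(0),np.median(P,0))
        if nm=='yel':
            e=cv2.morphologyEx(m,2,np.ones((5,5))); 
            k=max(cv2.findContours(e,0,2)[0],key=cv2.contourArea); M=cv2.moments(k); print('  block px',M['m10']/M['m00'],M['m01']/M['m00'],cv2.boundingRect(k),np.median(c.depmask(e,d),0))
E
```

```text
cams [ 0.3594 -0.9417  0.9228] [ 0.3061 -0.0133  1.1329]
postL (array([ 0.5062, -0.0465,  0.1505]), np.float64(0.6003074604711809), np.float64(0.96788238961166))
postR (array([ 0.4905, -0.1654,  0.1503]), np.float64(0.31870318684443527), np.float64(0.47614339277140155))
side lid z 0.11154567362835252 0.0024331078687630635
 plane [-0.0005 -0.0035  0.1115]
 blue corners [((np.int32(393), np.int32(243)), array([ 0.6733, -0.0249,  0.108 ])), ((np.int32(405), np.int32(314)), array([ 0.6433, -0.2258,  0.108 ])), ((np.int32(312), np.int32(316)), array([ 0.4719, -0.2039,  0.108 ])), ((np.int32(311), np.int32(243)), array([0.5015, 0.002 , 0.108 ]))]
  yel 300 [ 0.5145 -0.2607  0.0992] [ 0.6374 -0.1408  0.218 ] [ 0.5431 -0.2522  0.1937]
  block px 348.36290322580646 291.64650537634407 (341, 286, 16, 12) [ 0.5274 -0.2504  0.2088]
  red 200 [ 0.4745 -0.2343  0.101 ] [ 0.612  -0.2096  0.1171] [ 0.5115 -0.2215  0.1069]
top lid z 0.1111878434039105 0.0018916830256130097
 plane [-0.0002  0.      0.1113]
 blue corners [((np.int32(328), np.int32(183)), array([ 0.674 , -0.0266,  0.108 ])), ((np.int32(410), np.int32(198)), array([ 0.6465, -0.2294,  0.108 ])), ((np.int32(399), np.int32(268)), array([ 0.4717, -0.2044,  0.108 ])), ((np.int32(314), np.int32(252)), array([ 0.4987, -0.0018,  0.108 ]))]
  yel 128 [ 0.5131 -0.2579  0.127 ] [ 0.6217 -0.2389  0.2172] [ 0.5322 -0.2478  0.2056]
  block px 427.44029850746267 237.13432835820896 (424, 232, 8, 11) [ 0.5254 -0.246   0.2095]
  red 228 [ 0.4741 -0.2373  0.0999] [ 0.6123 -0.2108  0.113 ] [ 0.5361 -0.2235  0.1063]
```

```bash
cat >> h.py <<'E'
yaw=-0.14
ex=np.array([np.cos(yaw),np.sin(yaw),0]); ey=np.array([-np.sin(yaw),np.cos(yaw),0])
bar=np.array([0.4984,-0.106,0.148]); H=np.array([*(bar+0.165*ex)[:2],0.104])
def loc(X): return np.array([(X-H)@ex,(X-H)@ey,X[2]-H[2]])
def rayplane(c,uv,lat):
    d=c.ray(uv); k=((H-c.C)@ey+lat)/(d@ey); return loc(c.C+k*d)
def angs(im,c,lo,hi,lat,roi):
    m=hsv(im,lo,hi); o=np.zeros_like(m); a,b,e,f=roi; o[a:b,e:f]=m[a:b,e:f]
    v,u=np.where(o>0); L=np.array([rayplane(c,(x,y),lat) for x,y in zip(u,v)]); return u,v,L,np.arctan2(L[:,2],-L[:,0]),np.hypot(L[:,0],L[:,2])
E
python3 - <<'E'
from h import *
np.set_printoptions(precision=4,suppress=True)
X,a,b=tri((348.4,291.6),(427.4,237.1)); l=loc(X); print('yel tri',X,a,b,l,np.arctan2(l[2],-l[0]),np.hypot(l[0],l[2]))
im=cv2.imread('pics/side0.png')
for nm,lo,hi,lat in(('yel',(20,150,120),(32,255,255),-.137),('red',(0,170,120),(8,255,255),-.11)):
    u,v,L,A,R=angs(im,S,lo,hi,lat,(230,370,290,430))
    for k in np.arange(.01,.19,.015):
        s=(R>=k)&(R<k+.015)
        if s.any(): print(nm,round(k,3),s.sum(),A[s].mean(),A[s].min(),A[s].max(),R[s].max())
E
```

```text
yel tri [ 0.5277 -0.247   0.2058] 0.1805286674518101 0.2593908566666051 [-0.1163 -0.1355  0.1018] 0.7189514618003323 0.1545430465696499
yel 0.01 7 0.9363273363665359 0.8461370365218623 1.0436146774397672 0.024884270643524446
yel 0.025 25 0.8922252357601153 0.765006502879248 1.0875532330765816 0.039856960687536434
yel 0.04 21 0.8222208539298411 0.747627230616865 0.919490198538136 0.05433519038235218
yel 0.055 16 0.7815035098012313 0.7382279924386559 0.8436398482038309 0.06989186975854642
yel 0.07 10 0.7662163560841916 0.7466069211201914 0.7866382243038098 0.0833594561754958
yel 0.085 13 0.7575795841302869 0.7398467143500548 0.7791162509316487 0.09985738744467841
yel 0.1 14 0.7514115089852186 0.7348564215491795 0.7690699081487979 0.11484816552387996
yel 0.115 22 0.7527449422359791 0.7277610943134237 0.77786909025623 0.12964439972393932
yel 0.13 44 0.7279579705917836 0.6554641001416861 0.7793794385254571 0.14482191638728673
yel 0.145 73 0.725850363055765 0.6601473973228773 0.7944849287159953 0.1599403437174732
yel 0.16 55 0.7318336591138621 0.6618404510493022 0.7872622265134153 0.172537
[... 159 characters left out ...]
469123120661635 0.051247830657130546
red 0.07 3 -0.04625367992644452 -0.04772344523346266 -0.0448060029811584 0.08350971448512151
red 0.085 19 -0.015580216254440398 -0.04344236579455249 0.020355363751742836 0.09851859538280333
red 0.1 36 0.011951438036628962 -0.03435106006589683 0.07014658496921662 0.11496090655725916
red 0.115 20 0.025435957766266067 -0.02688343165913999 0.06680951198309888 0.12267992364049288
red 0.13 30 -0.0028618896752340326 -0.041015769284860705 0.0405201354773246 0.14475925907502743
red 0.145 40 0.008210500640530487 -0.034539025900453206 0.05408973256644742 0.15961114307165325
red 0.16 40 0.009010541435520339 -0.03152053510388195 0.05284977135947064 0.17232328329049088
```

```bash
cat >> h.py <<'E'
from scipy.spatial.transform import Rotation as Ro
np.set_printoptions(precision=4,suppress=True)
def pose():
    o=r.get_obs(); q=o['eef_rot']; return o,np.array(o['tcp_pos']),Ro.from_quat([q[1],q[2],q[3],q[0]])
def target_R(sgn):
    x=np.array([0,0,-1.]); y=sgn*ex; return Ro.from_matrix(np.c_[x,y,np.cross(x,y)])
def go(pt,sgn=None):
    o,p,R=pose(); 
    if sgn is None: sgn=np.sign(R.as_matrix()[:,1]@ex)
    print('t',o['time'],'tcp',p,'q',o['qpos'],'F',o['contact_force'],'w',o['gripper_width'])
    print('axes\n',R.as_matrix())
    print('slide(mm)',1000*R.inv().apply(np.array(pt)-p),'twist',np.degrees((R.inv()*target_R(sgn)).as_rotvec()))
E
python3 - <<'E'
from h import *
for s in(1,-1): go([bar[0],bar[1],0.25],s)
E
```

```text
t 0.1 tcp [0.2665 0.565  0.2308] q [ 1.0346  0.4941  1.346  -0.      1.3025 -0.0955] F [-0.2117 -0.6153 -0.1134] w 0.08530871147473688
axes
 [[-0.0005  0.4266  0.9044]
 [-0.0009  0.9044 -0.4266]
 [-1.     -0.0011 -0.0001]]
slide(mm) [ -18.7513 -507.9733  496.0172] twist [72.7697  0.0336  0.0558]
t 0.1 tcp [0.2665 0.565  0.2308] q [ 1.0346  0.4941  1.346  -0.      1.3025 -0.0955] F [-0.2117 -0.6153 -0.1134] w 0.08530871147473688
axes
 [[-0.0005  0.4266  0.9044]
 [-0.0009  0.9044 -0.4266]
 [-1.     -0.0011 -0.0001]]
slide(mm) [ -18.7513 -507.9733  496.0172] twist [-107.2302   -0.0605    0.0364]
```

Emit:
apply_moves(slide=[[-0.004,-0.008,0.045],[-0.004,-0.008,0.045],[-0.004,-0.008,0.045],[-0.004,-0.008,0.045],[-0.004,-0.008,0.045]], twist=[[4.8,0,0],[4.8,0,0],[4.8,0,0],[4.8,0,0],[4.8,0,0]], hand=1)

```text
time: 0.6
tcp_pos: [0.4277, 0.4028, 0.2488]
eef_rot: [0.641, 0.295, 0.643, -0.298]
contact_force: [0.8, -0.3, 0.5]
gripper_width: 0.0853
```

Emit:
apply_moves(slide=[[0,-0.008,0.045],[0,-0.008,0.045],[0,-0.008,0.045],[0,-0.008,0.045],[0,-0.008,0.045]], twist=[[4.8,0,0],[4.8,0,0],[4.8,0,0],[4.8,0,0],[4.8,0,0]])

```text
time: 1.1
tcp_pos: [0.5106, 0.1816, 0.2483]
eef_rot: [0.562, 0.427, 0.563, -0.43]
contact_force: [0.4, 0.0, -0.7]
gripper_width: 0.0853
```

Run:
```python
from h import *
go([bar[0],bar[1],0.25],1)
```

```text
t 1.1 tcp [0.5106 0.1816 0.2483] q [ 0.2325  0.3614  1.5244 -0.0017  1.2596 -0.0357] F [ 0.4045  0.0264 -0.7024] w 0.0852859752848095
axes
 [[-0.0034  0.9641  0.2656]
 [-0.0025  0.2656 -0.9641]
 [-1.     -0.0039  0.0015]]
slide(mm) [ -0.8987 -88.1079 274.0169] twist [23.4214  0.1316  0.2054]
```

Emit:
apply_moves(slide=[[0,-0.014,0.045],[0,-0.012,0.045],[0,-0.009,0.045],[0,-0.006,0.045],[0,-0.004,0.045]], twist=[[4.7,0,0],[4.7,0,0],[4.7,0,0],[4.7,0,0],[4.7,0,0]])

```text
time: 1.6
tcp_pos: [0.4872, -0.0567, 0.248]
eef_rot: [-0.458, -0.536, -0.459, 0.54]
contact_force: [0.4, 0.4, -0.8]
gripper_width: 0.0851
```

Run:
```python
from h import *
go([bar[0],bar[1],0.25],1)
```

```text
t 1.6 tcp [ 0.4872 -0.0567  0.248 ] q [-0.2353  0.2881  1.6417 -0.0037  1.215  -0.0749] F [ 0.3669  0.442  -0.8132] w 0.08512562054491193
axes
 [[-0.004   0.9874 -0.1584]
 [-0.0026 -0.1584 -0.9874]
 [-1.     -0.0035  0.0032]]
slide(mm) [-1.8659 18.9025 46.9066] twist [-1.094   0.1827  0.2025]
```

Emit:
apply_moves(slide=[[0,0.01,0.024],[0,0.009,0.023],[0,0,0]], twist=[[-0.5,0,0],[-0.6,0.2,0.2],[0,0,0]])

```text
time: 1.9
tcp_pos: [0.4969, -0.1132, 0.2478]
eef_rot: [-0.461, -0.535, -0.462, 0.536]
contact_force: [0.1, -0.2, 0.1]
gripper_width: 0.0851
```

Run:
```python
from h import *
for n in("side","top"):
    im,d=r.get_image(n); cv2.imwrite(f"pics/{n}1.png",im)
    cv2.imwrite(f"pics/{n}1c.png",cv2.resize(im[150:380,250:480],(600,600)))
go([bar[0],bar[1],0.129],1)
```

```text
t 2.0 tcp [ 0.4964 -0.1107  0.2477] q [-0.3369  0.3136  1.6032 -0.0001  1.2267 -0.1891] F [ 0.1194 -0.0882  0.0849] w 0.08568062147806821
axes
 [[-0.0019  0.9891 -0.1472]
 [ 0.0006 -0.1472 -0.9891]
 [-1.     -0.002  -0.0003]]
slide(mm) [118.6843   1.5536  -4.9227] twist [-0.4421 -0.0182  0.1143]
```

View pics/side1c.png

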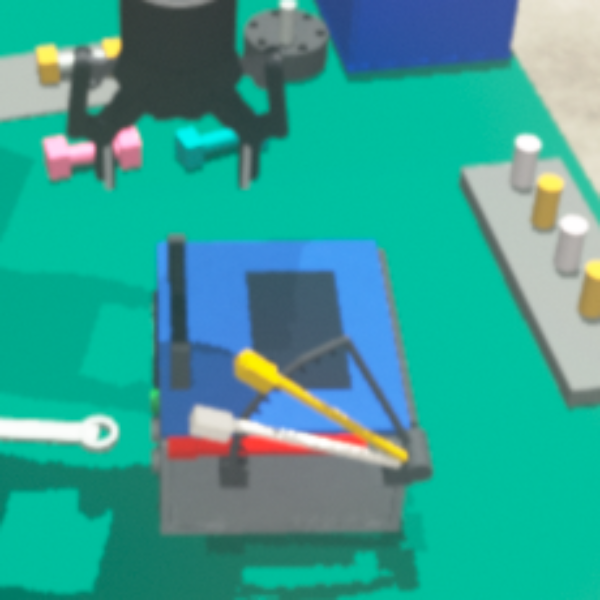

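View pics/top1c.png

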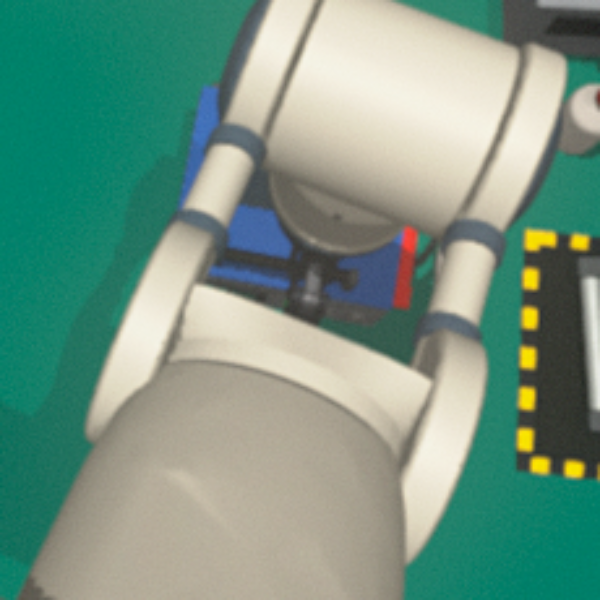

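The side view shows the open fingers straddling the bar line with clear space below them, and the yellow pointer hasn't moved. Descending now.

Emit:
apply_moves(slide=[[0.035,0.001,-0.002],[0.035,0.001,-0.003],[0.025,0,0],[0.015,0,0],[0.006,0,0]], twist=[[0,0,0],[-0.4,0,0.1],[0,0,0],[0,0,0],[0,0,0]])

```text
time: 2.5
tcp_pos: [0.4993, -0.1004, 0.1292]
eef_rot: [0.465, 0.534, 0.464, -0.532]
contact_force: [-0.1, -0.6, 1.3]
gripper_width: 0.0857
```

Run:
```python
from h import *
im,d=r.get_image("side"); cv2.imwrite(f"pics/side2c.png",cv2.resize(im[200:350,270:420],(600,600)))
go([bar[0],bar[1],0.129],1)
```

```text
t 2.55 tcp [ 0.4992 -0.1004  0.129 ] q [-0.3165  0.4671  1.7484  0.0013  0.9246 -0.1811] F [-1.6132  0.3107 -2.5305] w 0.08517934200782766
axes
 [[ 0.0018  0.9907 -0.1358]
 [ 0.0005 -0.1358 -0.9907]
 [-1.      0.0017 -0.0007]]
slide(mm) [-0.0526 -0.0288  5.6474] twist [ 0.2176 -0.0421 -0.099 ]
```

View pics/side2c.png

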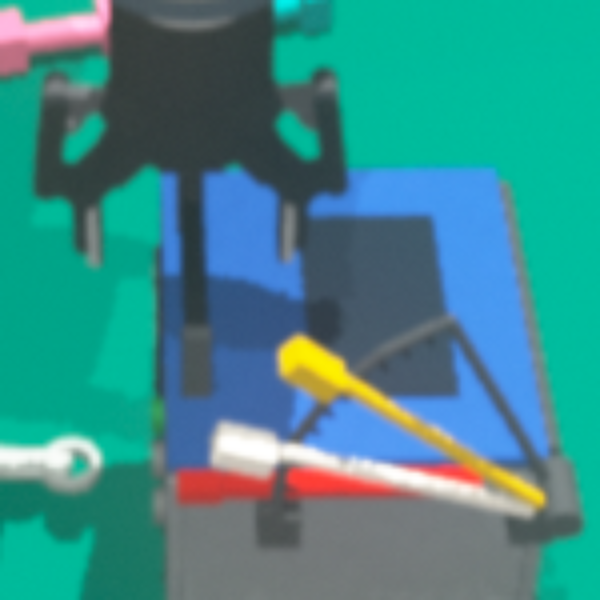

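The fingers straddle the bar, with the two fingertips at about (90,255) and (288,250) in the crop and the bar between them at x about 190. I'll centre along the bar and close.

Emit:
apply_moves(slide=[[0,0,0.005],[0,0,0],[0,0,0],[0,0,0],[0,0,0]], twist=[[0.2,0,0],[0,0,0],[0,0,0],[0,0,0],[0,0,0]], hand=-1, force=60)

```text
time: 3.05
tcp_pos: [0.4999, -0.1052, 0.1319]
eef_rot: [0.466, 0.535, 0.463, -0.532]
contact_force: [2.8, -0.5, -0.0]
gripper_width: 0.0122
```

Emit:
apply_moves(slide=[[0,0,0],[0,0,0],[0,0,0]], twist=[[0,0,0],[0,0,0],[0,0,0]])

```text
time: 3.35
tcp_pos: [0.5003, -0.1053, 0.1322]
eef_rot: [0.466, 0.535, 0.462, -0.532]
contact_force: [2.0, -0.3, -2.4]
gripper_width: 0.0097
```

Run:
```python
from h import *
im,d=r.get_image("side"); cv2.imwrite(f"pics/side3c.png",cv2.resize(im[200:350,270:420],(600,600)))
go([bar[0],bar[1],0.129],1)
```

```text
t 3.4 tcp [ 0.5003 -0.1053  0.1322] q [-0.3251  0.4625  1.7443  0.0016  0.928  -0.187 ] F [ 1.9208 -0.2481 -2.6848] w 0.0103195846444507
axes
 [[ 0.0068  0.9903 -0.1386]
 [-0.0009 -0.1386 -0.9903]
 [-1.      0.0069 -0.    ]]
slide(mm) [ 3.2122 -1.819   0.9833] twist [ 0.0539 -0.0026 -0.3927]
```

View pics/side3c.png

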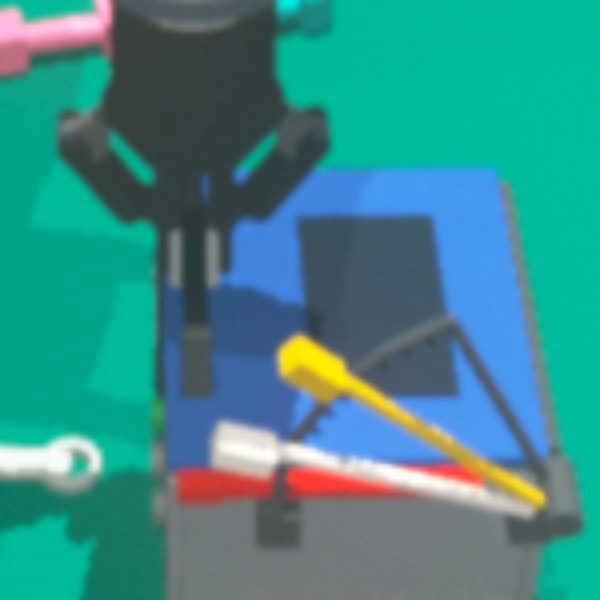

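The fingers are closed on the bar. The opening reads about 10 to 12 mm, and both pads sit either side of the bar near crop (195,260). Now I'll lift along the circle.

Emit:
apply_moves(slide=[[-0.0098,0.003,0],[-0.0097,0.0035,0],[-0.0094,0.004,0],[-0.0092,0.0046,0],[-0.0089,0.005,0]], twist=[[0,0,0],[0,0,0],[0,0,0],[0,0,0],[0,0,0]])

```text
time: 3.9
tcp_pos: [0.5215, -0.1082, 0.1817]
eef_rot: [0.466, 0.535, 0.462, -0.532]
contact_force: [11.7, -0.3, -14.6]
gripper_width: 0.0097
```

```bash
cat >> h.py <<'E'
T0=np.array([0.5003,-0.1053,0.1322])  # tcp at grip, lid shut
def lidang():
    o,p,R=pose(); d=p-T0; b=np.array([-.165+d@ex,.043+d[2]])
    th=np.arctan2(b[1],-b[0])-np.arctan2(.043,.165); print('lid by tcp',th,'rad',np.hypot(*b)); return b,th
E
python3 - <<'E'
from h import *
lidang()
go(pose()[1],1)
im,d=r.get_image("side"); cv2.imwrite("pics/side4.png",im); cv2.imwrite(f"pics/side4c.png",cv2.resize(im[200:350,270:420],(600,600)))
E
```

```text
lid by tcp 0.3176292415028352 rad 0.1708084413521543
t 3.9 tcp [ 0.5215 -0.1082  0.1817] q [-0.3177  0.4194  1.6403  0.0018  1.0752 -0.1793] F [ 11.7335  -0.3139 -14.5634] w 0.009691584593020837
axes
 [[ 0.0068  0.9903 -0.1389]
 [-0.0006 -0.1389 -0.9903]
 [-1.      0.0068 -0.0004]]
slide(mm) [0. 0. 0.] twist [ 0.0384 -0.0208 -0.3909]
```

View pics/side4c.png

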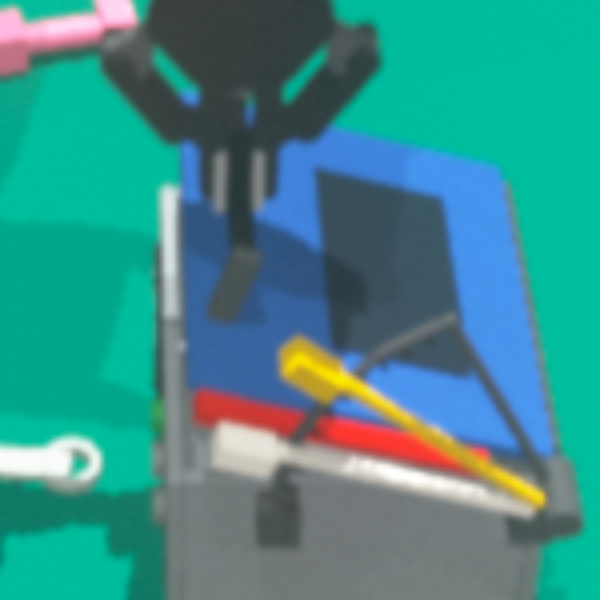

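The lid follows the bar: it is at about 0.32 rad, and the red needle is just above the white pointer. Continuing.

Emit:
apply_moves(slide=[[-0.0084,0.0058,0],[-0.0081,0.0063,0],[-0.0077,0.0068,0],[-0.0073,0.0073,0],[-0.0068,0.0077,0]], twist=[[0,0,0],[0,0,0],[0,0,0],[0,0,0],[0,0,0]])

```text
time: 4.45
tcp_pos: [0.5592, -0.1134, 0.2237]
eef_rot: [0.467, 0.536, 0.461, -0.531]
contact_force: [12.4, -2.9, -26.3]
gripper_width: 0.0097
```

Run:
```python
from h import *
lidang()
go(pose()[1],1)
for n in("side","top"):
    im,d=r.get_image(n); cv2.imwrite(f"pics/{n}5.png",im); np.save(f"pics/{n}5.npy",d);
    a=im[200:350,270:420] if n=="side" else im[160:300,300:440]
    cv2.imwrite(f"pics/{n}5c.png",cv2.resize(a,(600,600)))
im=cv2.imread('pics/side5.png')
for nm,lo,hi,lat in(('yel',(20,150,120),(32,255,255),-.137),('red',(0,170,120),(8,255,255),-.11)):
    u,v,L,A,R=angs(im,S,lo,hi,lat,(230,370,290,430))
    for k in np.arange(.04,.19,.015):
        s=(R>=k)&(R<k+.015)
        if s.any(): print(nm,round(k,3),s.sum(),A[s].mean(),A[s].min(),A[s].max(),R[s].max())
```

```text
lid by tcp 0.6502118773024204 rad 0.17095246903965214
t 4.45 tcp [ 0.5592 -0.1134  0.2237] q [-0.3061  0.4196  1.5016  0.0024  1.2095 -0.1675] F [ 12.4216  -2.8505 -26.2614] w 0.009678355346645103
axes
 [[ 0.011   0.9902 -0.1389]
 [-0.0012 -0.1389 -0.9903]
 [-0.9999  0.0111 -0.0004]]
slide(mm) [0. 0. 0.] twist [ 0.0353 -0.0217 -0.6348]
yel 0.04 26 0.8195334377212794 0.7349004797966425 0.9539341347290969 0.05433519038235218
yel 0.055 26 0.7953737064644826 0.7374075256720628 0.8708621052712487 0.06989186975854642
yel 0.07 24 0.7748289312888249 0.7306801541358499 0.821352800299774 0.08466821980587931
yel 0.085 26 0.7627421207572233 0.7223666679619395 0.8114297311415675 0.09985738744467841
yel 0.1 26 0.7487133001122124 0.7155737090262454 0.7855428055738203 0.11484816552387996
yel 0.115 25 0.7446969098346095 0.7174292950401394 0.7740456059348387 0.12964439972393932
yel 0.13 48 0.717221672359687 0.6410915052950725 0.7706939323127531 0.14482191638728673
yel 0.145 73 0.7148929536020943 0.6472894242523225 0.7788442614898331 0.1599403437174732
yel 0.16 54 0.7259918689436607 0.6566455248145165 0.7757062383552519 0.17331287376084098
red 0.04 34 0.6690715869139832 0.562259258987724 0.7872707735019557 0.054821312667257434
red 0.055 32 0.6708779527559408 0.5748382047649355 0.7573431806663473 0.06954855302887757
red 0.07 31 0.6651756120117339 0.6112159392647939 0.7218607224242359 0.08466998082991865
red 0.085 26 0.6636257985049485 0.6220383655294315 0.7158566501257965 0.09970488574088443
red 0.1 21 0.6638735568390801 0.6302505678314032 0.6971908545470501 0.11320964181492522
red 0.115 4 0.6698754045237144 0.6582541217276988 0.6815177012703953 0.12821108826317323
red 0.13 5 0.6805880796384634 0.6767415263810928 0.6847728986336898 0.1430295018168367
red 0.145 7 0.6564692456095714 0.6237071256607541 0.6788916041281241 0.15903189550924943
red 0.16 39 0.651721298994535 0.6171474880678248 0.6835892170790087 0.17483173048638506
```

View pics/side5c.png

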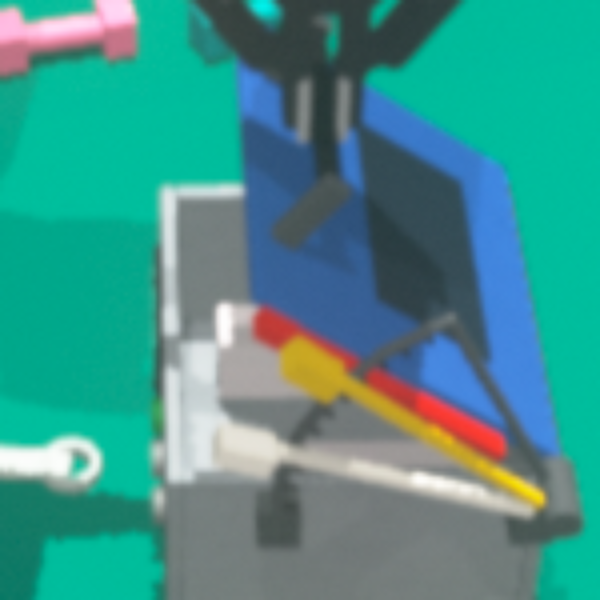

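View pics/top5c.png

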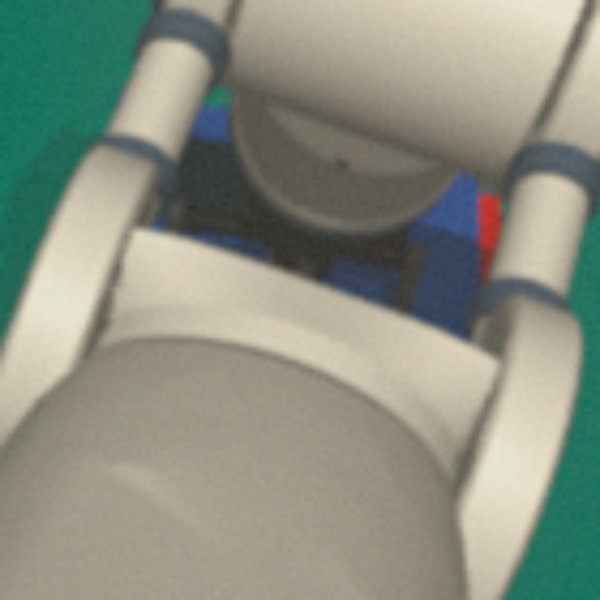

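The needle is just below the yellow pointer. TCP kinematics give 0.650 rad and vision about 0.655 rad. The yellow block, from its silhouette centroids in both views, is at about 0.715 to 0.72 rad, with radius 154.5 mm as expected. I'll move up most of the way and compare.

Emit:
apply_moves(slide=[[-0.0035,0.0044,0],[-0.0031,0.0046,0],[0,0,0],[0,0,0],[0,0,0]], twist=[[0,0,0],[0,0,0],[0,0,0],[0,0,0],[0,0,0]])

```text
time: 5.05
tcp_pos: [0.5668, -0.1145, 0.2292]
eef_rot: [0.465, 0.535, 0.463, -0.532]
contact_force: [2.8, -2.2, -15.5]
gripper_width: 0.0096
```

```bash
cat > m.py <<'E'
from h import *
import sys
k=sys.argv[1]
lidang(); go(pose()[1],1)
im,d=r.get_image("side"); cv2.imwrite(f"pics/side{k}.png",im); cv2.imwrite(f"pics/side{k}c.png",cv2.resize(im[200:350,270:420],(600,600)))
for nm,lo,hi,lat in(('yel',(20,150,90),(32,255,255),-.137),('red',(0,170,90),(8,255,255),-.11)):
    u,v,L,A,R=angs(im,S,lo,hi,lat,(230,370,290,430))
    for a in np.arange(.04,.19,.015):
        s=(R>=a)&(R<a+.015)
        if s.any(): print(nm,round(a,3),s.sum(),A[s].mean(),A[s].min(),A[s].max(),R[s].max())
m=hsv(im,(20,150,90),(32,255,255)); o=np.zeros_like(m); o[230:370,290:430]=m[230:370,290:430]
e=cv2.morphologyEx(o,2,np.ones((7,7))); q=max(cv2.findContours(e,0,2)[0],key=cv2.contourArea); M=cv2.moments(q); c=(M['m10']/M['m00'],M['m01']/M['m00']); l=rayplane(S,c,-.137); print('block',c,l,np.arctan2(l[2],-l[0]),np.hypot(l[0],l[2]))
E
python3 m.py 6
```

```text
lid by tcp 0.7057441564160327 rad 0.17082915361412926
t 5.05 tcp [ 0.5668 -0.1145  0.2292] q [-0.3034  0.4274  1.4706  0.0015  1.2387 -0.1647] F [  2.7683  -2.2482 -15.4637] w 0.009595757373605598
axes
 [[ 0.005   0.9903 -0.1387]
 [-0.0001 -0.1387 -0.9903]
 [-1.      0.005  -0.0006]]
slide(mm) [0. 0. 0.] twist [ 0.0459 -0.0358 -0.2865]
yel 0.04 27 0.8232349258939368 0.7349004797966425 0.9539341347290969 0.05433519038235218
yel 0.055 23 0.7878851773475486 0.7374075256720628 0.8480172321107313 0.06989186975854642
yel 0.07 24 0.7748289312888249 0.7306801541358499 0.821352800299774 0.08466821980587931
yel 0.085 25 0.7607946163418492 0.7223666679619395 0.8072384374629977 0.09985738744467841
yel 0.1 26 0.7487133001122124 0.7155737090262454 0.7855428055738203 0.11484816552387996
yel 0.115 23 0.7423886747394641 0.7174292950401394 0.7700111816542553 0.12964439972393932
yel 0.13 47 0.7188414631482958 0.6482069068646867 0.7706939323127531 0.14482191638728673
yel 0.145 75 0.7185067731741687 0.6472894242523225 0.786601263597998 0.1599403437174732
yel 0.16 55 0.7282289287204069 0.6566455248145165 
[... 331 characters left out ...]
7095 0.6777065738555293 0.7639086100307718 0.09910477286049342
red 0.1 21 0.7168873006442359 0.6834460053681674 0.7597044444811234 0.11210709624936997
red 0.115 8 0.7156623371592242 0.687387446199878 0.741119758505493 0.1298570926076766
red 0.13 35 0.7114271952179447 0.6767415263810928 0.7453960469206976 0.14495435599170414
red 0.145 36 0.7099331153498605 0.6740013191228564 0.7405111498574011 0.1598918094004297
red 0.16 35 0.7146472311959212 0.681608972654237 0.7438205628782563 0.1742893367002634
red 0.175 2 0.7189328906984459 0.7107953225222995 0.7270704588745923 0.1755872777166575
block (348.1475409836066, 292.34289617486337) [-0.1165 -0.137   0.1016] 0.7171111506833765 0.15457973813771303
```

View pics/side6c.png

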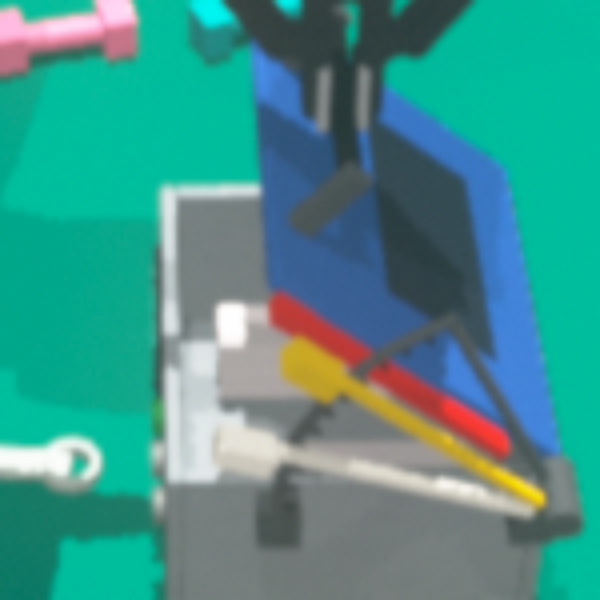

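At TCP angle 0.706 the needle reads 0.711 by vision (0.705 after the shut-lid correction). The yellow block is at 0.717. A small nudge upward is left.

Emit:
apply_moves(slide=[[-0.0011,0.0015,0],[0,0,0],[0,0,0],[0,0,0]], twist=[[0,0,0],[0,0,0],[0,0,0],[0,0,0]])

```text
time: 5.5
tcp_pos: [0.5679, -0.1146, 0.23]
eef_rot: [0.465, 0.535, 0.463, -0.532]
contact_force: [4.1, -1.6, -16.4]
gripper_width: 0.0096
```

```bash
python3 m.py 7
```

```text
lid by tcp 0.7136242595672893 rad 0.17087449723451142
t 5.5 tcp [ 0.5679 -0.1146  0.23  ] q [-0.303   0.4285  1.4662  0.0014  1.2429 -0.1642] F [  4.0553  -1.5898 -16.3608] w 0.009550163422636912
axes
 [[ 0.0042  0.9903 -0.1389]
 [ 0.0001 -0.1389 -0.9903]
 [-1.      0.0041 -0.0007]]
slide(mm) [0. 0. 0.] twist [ 0.0394 -0.039  -0.2362]
yel 0.04 27 0.8232349258939368 0.7349004797966425 0.9539341347290969 0.05433519038235218
yel 0.055 23 0.7878851773475486 0.7374075256720628 0.8480172321107313 0.06989186975854642
yel 0.07 24 0.7748289312888249 0.7306801541358499 0.821352800299774 0.08466821980587931
yel 0.085 24 0.7588594571284681 0.7223666679619395 0.7976328082634772 0.09985738744467841
yel 0.1 26 0.7487133001122124 0.7155737090262454 0.7855428055738203 0.11484816552387996
yel 0.115 24 0.7411999388998994 0.71385901458991 0.7700111816542553 0.12964439972393932
yel 0.13 46 0.717714235557764 0.6482069068646867 0.7670470869586433 0.14482191638728673
yel 0.145 74 0.7176258302499483 0.6472894242523225 0.786601263597998 0.1599403437174732
yel 0.16 55 0.7282289287204069 0.6566455248145165 0.78
[... 331 characters left out ...]
017 0.6860881426813186 0.7695390932663877 0.09910477286049342
red 0.1 21 0.726872107772642 0.6935204532523085 0.7646116176046366 0.11210709624936997
red 0.115 7 0.7249460750593701 0.6959090532473725 0.7502208640603782 0.12922802238730013
red 0.13 35 0.7196486963097412 0.6847728986336898 0.7543131706993957 0.14495435599170414
red 0.145 38 0.71520934217622 0.6740013191228564 0.7481923999960987 0.1598918094004297
red 0.16 37 0.720006498969335 0.6835892170790087 0.7510034342644097 0.1742893367002634
red 0.175 2 0.7351549058754723 0.7270704588745923 0.7432393528763522 0.17593053086215385
block (347.76231884057967, 292.2420289855072) [-0.1172 -0.137   0.1018] 0.7155252813350246 0.15524714363758563
```

View pics/side7c.png

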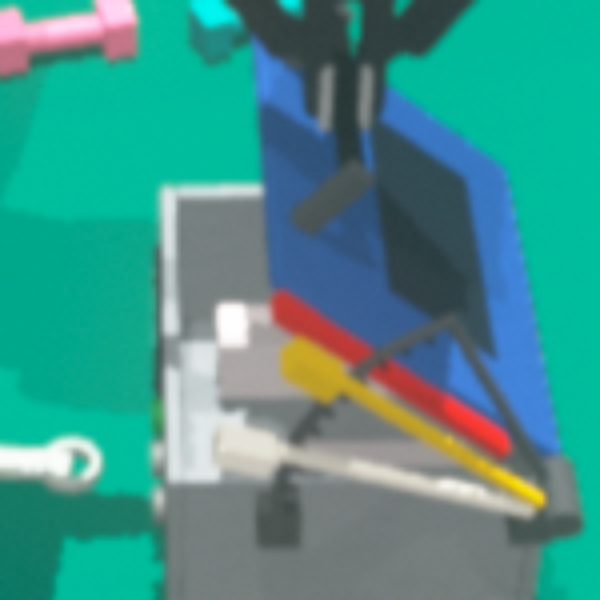

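TCP gives 0.714, the vision needle 0.712 to 0.718, and yellow 0.716 to 0.719, so they agree. I'll check that it holds steady, then hand in.

Emit:
apply_moves(slide=[[0,0,0],[0,0,0],[0,0,0],[0,0,0],[0,0,0]], twist=[[0,0,0],[0,0,0],[0,0,0],[0,0,0],[0,0,0]])

```text
time: 6.05
tcp_pos: [0.5679, -0.1146, 0.23]
eef_rot: [0.465, 0.535, 0.463, -0.532]
contact_force: [4.0, -1.6, -16.6]
gripper_width: 0.0098
```

Run:
```python
from h import *
b,th=lidang(); print(pose()[0]['dq'],pose()[0]['gripper_width'])
if abs(th-.714)<.006: r.finish_job(); print('handed in')
```

```text
lid by tcp 0.7136893195387654 rad 0.1708700821784077
[-0.0009  0.001  -0.0011 -0.0007 -0.0004  0.0011] 0.009816079688787218
the job is handed in; nothing more can be done
handed in
```

The long gauge (dark end blocks) lies on the striped mat, so I took the lid by its bar, lifted it to the yellow pointer, and handed in at about 6 s while still holding it there.

**Last checks:**
- **Lid:** it is at 0.714 rad by arm position and stayed steady over the last 0.5 s. The needle reads 0.712 to 0.718 rad in the side view.
- **Yellow pointer:** it reads 0.716 to 0.719 rad, so needle and pointer agree to within about 0.005 rad. In the pictures neither pointer moved.

**What disagreed or could not be checked:**
- The finger opening reads 9.8 mm on the 12 mm bar, and the wrist force is about 17 N against the 8 N expected. The grip never slipped during the lift.
- The arm blocked the top camera, so the last alignment check used the side view only. I took no last picture of the other things on the bench.

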